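# Tip the bread carton over into the taped zone for labelling

### The arm

A 6-joint arm with a two-finger parallel gripper is mounted at the origin on the work surface. World frame = base frame: x ahead of the robot, y to its left, z up, the work surface at z = 0. Lengths are in m, angles in rad, forces in N, time in s.
With the tool pointing down it reaches from about 0.225 to 0.875 m from the base axis. Payload 3.4 kg.
Tool frame: the origin (TCP) lies at the very end of the fingers, on their centre line; the grasp point (between the pads) lies 19 mm behind it (robot.grasp_offset is the distance from the TCP to the grasp point, in m); z points along the fingers, x is the direction in which the jaws open and shut, and the axes are right-handed (so a half turn about z gives the same grasp; the last joint's range is limited). The gripper opens to 85 mm and grips with 20 to 120 N. Pads are 22 mm wide; open, the fingers measure 114 mm over their backs; the gripper's body (76 mm by 85 mm) begins 54 mm behind the grasp point. The pads swing forward as they close: fully open they stand 13 mm farther back than shut.
Start: joints at [0.982, 0.276, 1.505, -0, 1.361, -0.121], TCP at [0.259, 0.513, 0.231] pointing down, gripper open.
Joint ranges: [-2.89, 2.89], [-0.75, 2.08], [0.22, 2.7], [-1.18, 4.32], [0.11, 2.71], [-2.7, 2.7]. Speed limits (rad/s): [2.57, 2.57, 3.14, 3.14, 3.14, 3.14].

### API

Orientations are given as [roll, pitch, yaw] about the fixed x, y, z axes, in that order (R = Rz(yaw) Ry(pitch) Rx(roll)).
In Python, from rig import robot gives the robot as it stands. The module is installed in compiled form; this text tells all that it offers.
- The arm moves only by the tool send_rows, never from a script. Its argument "deltas" is a list of rows, each a list of 6 numbers: the shift along the world's x, y, z in units of 40 mm (1.0 is 40 mm), then the turn, a rotation vector about the world's x, y, z in units of 6 degrees (1.0 is 6 degrees). In form: [[x, y, z, ax, ay, az], ...]. A call has 1 to 10 rows; each row is the pose to reach, as a shift and turn from the pose commanded when the call began; what a row does not reach only later rows make up. A row lasts 1/10 s, in which the tool goes at most 50 mm and 8.59 degrees, less where a joint would pass 70% of its speed; a pose out of reach is approached as far as the arm can. A call with a gripper value outside its range is refused whole. "grip" is the closure in counts, from 0 (fully open) to 255 (shut), set as the call begins (left out, the last holds). The fingers move at their own pace and stop on an object; the grip force is fixed at half the most. Time passes only in rows, so rows that repeat a pose let the fingers close. It gives the time, the measured TCP pose, the force and the opening at its end, in the units of the state.
- robot.get_obs(): the state, without advancing time (a new reading comes with each control period).
- robot.capture(name): name is "scene" or "top"; returns the picture (384x512x3 uint8, blue, green, red); there is no depth.
- robot.camera_info(name): a dict with "vertical_fov" (degrees; the focal length in pixels is half the picture's height over the tangent of half this angle, whatever the lens; pixels are square), "cx", "cy" (the principal point, pixels), "eye" and "rotation" of the camera in the world. Camera axes: x right, y down, z forward; pixel columns grow to the right and rows downward; lengths in m; the calibration is good to about 2 mm. A picture is of the moment at which its call begins. camera_info takes no time and is no camera call.
- robot.hand_in(): hands the job in, once; it reports no verdict.
Trained networks look in the newest picture that a camera, given by its name, has taken for a name from the list of things; names that differ only in an ending like _2 or _b are one class to them, and where a whole thing is asked for, a point or a joint stands for the part that bears it (a point fixed in the world has none). Each returns a list of dicts, best first, with "confidence" (0 to 1); they miss things now and then, are a little off and sometimes report something else, mostly with a low value. They report only what shows in the picture. A call takes as long as a camera call. They do not tell look-alikes from the thing itself.
- robot.recognise(camera, label): "position" ([column, row] in pixels, amid what is visible of it).
- robot.silhouettes(camera, label): "mask" (384x512 bool, what is visible of it) and "position" ([column, row] in pixels, amid what is visible of it).
The state is a dict: "clock": time; "joint_positions": joint angles; "dq": joint speeds; "effort": joint torques, N m; "tool_pos": TCP position; "ee_rot": TCP orientation; "wrist_force": force on the tool from outside, world axes, zero at the start; "ft_torque": the same for the moment, N m; "grip_width": finger opening in m.
Only numpy, scipy, OpenCV 4.12 (cv2) and the standard library are available. Lean on these libraries where they do the work, as an engineer would, in place of code of your own. Each camera call takes 0.05 s, during which the arm holds its last target.

### The job

Push the standing brown bread carton near its top so that it topples over and lies flat wholly inside the yellow taped rectangle, with its white label facing up; then press the green button all the way down to call the labeller, and move clear. Nothing is to be gripped or lifted: push with light touches of the fingers only. Leave the red button and everything else on the table as it is.

Things in the scene. Friction and masses are not known exactly. Their poses are not given: they have to be found in the camera images.
- bread_carton: Closed brown carton with a red band low round it and a white label (75 x 85 mm, red bar) on one broad face. Starts standing, loose: 55 mm thick (own x), 120 wide (own y), 180 tall (own z), 0.24 to 0.39 kg, centre of mass in the middle. Origin: centre of the underside as it stands. Label on the -x face; own +x points out of the unlabelled face, towards the taped zone.
- bread_carton_mid (a point): Middle of the bread carton: 90 mm above the table standing, 27 lying. Pushed on the label face near the top along own +x, it tips on its lower +x edge, overbalances at 17 degrees (46 mm of push at 150 mm height) and falls label up; its middle then lies 117 mm ahead of where the carton stood. Toppled straight, without sliding, it lands inside the zone.
- corner0 (a point): Corner of the carton's label face: at the foot, -y side.
- corner1 (a point): Corner of the carton's label face: at the foot, +y side.
- corner2 (a point): Corner of the carton's label face: at the top end, -y side.
- corner3 (a point): Corner of the carton's label face: at the top end, +y side.
- zone: Rectangle of yellow tape on the steel table, flat (under 1 mm, nothing to bump into). Outer edges 250 mm along its own x by 180 mm along its own y, tape 12 mm wide; origin at its centre on the table. Own x points away from the standing carton, whose foot stands over the rectangle's -x end.
- green (a joint): Travel of the green push button (m): 0 released, 0.006 fully down. Spring return, about 5 N when fully down; above 0.005 counts as pressed.
- green_top (a point): Centre of the top of the green button (cap 36 mm across), 62 mm above the table, on a grey box 75 x 75 x 40 mm fixed to the table. Press straight down.
- red (a joint): Travel of the red push button (m), the same kind; leave it alone.
- red_top (a point): Centre of the top of the red button, 62 mm above the table, on its own equal grey box; the boxes trade places between runs.
- plain_carton: White carton with a blue band and no label, standing to the +y side of the bread carton: 55 x 100 x 180 mm tall, origin at the centre of its underside. Leave it standing.
- jam_jar: Amber jam jar with a brass lid, 64 mm across, 90 mm tall, standing just beyond the zone's +x end; origin under its centre.
- mug: Blue mug, 76 mm across, 85 mm tall, origin under its centre; bystander on the left.
- bowl: White bowl, 120 mm across, 55 mm tall, origin under its centre; bystander on the left.
- bun: Round golden bun, 92 mm across, 48 mm tall, origin under its centre; bystander at the far right.
There are look-alikes about, which are no part of the job. Leave any purple or turquoise look-alike of the bread_carton alone.

How it is judged:
On the way, in this order (a step that is already met when the one before it is completed fails the run):
1. the bread carton lies flat, label up, wholly within the taped rectangle and at rest (x of corner0 in the frame of zone between -0.125 and 0.125 m and y of corner0 in the frame of zone between -0.09 and 0.09 m and x of corner1 in the frame of zone between -0.125 and 0.125 m and y of corner1 in the frame of zone between -0.09 and 0.09 m and x of corner2 in the frame of zone between -0.125 and 0.125 m and y of corner2 in the frame of zone between -0.09 and 0.09 m and x of corner3 in the frame of zone between -0.125 and 0.125 m and y of corner3 in the frame of zone between -0.09 and 0.09 m and angle between bread_carton's own x axis and vertical above 3 rad and height (world z) of bread_carton_mid below 0.035 m and linear speed of bread_carton below 0.01 m/s and angular speed of bread_carton below 0.05 rad/s), for 0.2 s.
2. then the green button is pressed all the way down (value of joint green above 0.005 m), for 0.05 s.
At the end, for the whole second after the job is handed in: The bread carton lies flat and at rest (within 8 degrees), label up, all four corners within the outer edges of the yellow tape; the green button was pressed at least 5 mm after that and is released; the red button was never pressed; bystanders stand within 20 mm of where they were (all of step 1 and value of joint each of green, red below 0.002 m); the robot touches nothing.
It fails at once if the bread carton is lifted or carried (height (world z) of bread_carton_mid above 0.112 m or (angle between bread_carton's own z axis and vertical above 0.8 rad and height (world z) of bread_carton_mid above 0.098 m) or (angle between bread_carton's own z axis and vertical above 1.2 rad and height (world z) of bread_carton_mid above 0.075 m) or (angle between bread_carton's own z axis and vertical above 1.45 rad and height (world z) of bread_carton_mid above 0.055 m)).
It fails at once if the bread carton is pinched, or pushed harder than 15 N (contact force between the fingers and bread_carton above 15 N).
It fails at once if the green button is pressed before the carton lies flat (value of joint green above 0.002 m and angle between bread_carton's own x axis and vertical below 2.9 rad).
It fails at once if the red button is pressed (value of joint red above 0.002 m).
It fails at once if another thing on the table is moved more than 20 mm or tipped over (distance of any of plain_carton, jam_jar, mug, bowl, bun from where it was at the start of the episode above 0.02 m or angle between any of plain_carton, jam_jar, mug, bowl, bun's own z axis and vertical above 0.3 rad).
It also fails if it takes over 38 s, if anything falls off the work surface, if the arm or the gripper's body presses on something with over 40 N, if the wrist force passes 120 N, or if a joint passes its speed limit or range.

## Working session

There is one attempt and no reset: what is moved stays moved. The work goes in short steps, Python scripts to look and compute and a tool call to move; the robot and the scene stay as the last step left them, time stands still between calls to the robot, and variables do not carry over. Pictures are saved under pics/ and viewed, and the job is handed in when it is done.

Besides the shell and the picture viewer there is one more tool, called after ">>>" as name([rows], argument=value, ...), one row to a line, values as JSON. send_rows: Moves the arm, as the interface text tells. Its arguments: {"type":"object","properties":{"deltas":{"type":"array"},"grip":{"type":"number"}},"required":["deltas"]}

```bash
mkdir -p pics; python3 - <<'E'
from rig import robot
import cv2
for n in("scene","top"):
    im=robot.capture(n); cv2.imwrite(f"pics/{n}0.png",im)
    print(n,robot.camera_info(n))
    for l in ["bread_carton","zone","green","red","plain_carton","jam_jar"]:
        print(l,[(round(d["confidence"],2),[round(float(v)) for v in d["position"]]) for d in robot.recognise(n,l)])
print(robot.get_obs())
E
```

```text
scene {'vertical_fov': 46.82378326717552, 'cx': 256.6578467283335, 'cy': 190.86907380210454, 'eye': array([ 1.5782929 , -0.00377061,  1.08949641]), 'rotation': array([-2.34158903, -0.01268904,  1.5160264 ])}
bread_carton [(0.89, [176, 150]), (0.63, [235, 182]), (0.6, [301, 157])]
zone [(0.55, [240, 238])]
green [(0.61, [356, 173]), (0.45, [135, 215])]
red [(0.57, [137, 187])]
plain_carton [(0.84, [286, 194])]
jam_jar [(0.19, [135, 186])]
top {'vertical_fov': 47.77330865953576, 'cx': 253.95872732893656, 'cy': 190.35516381237562, 'eye': array([0.39684143, 0.07117861, 1.59306816]), 'rotation': array([-3.00955527, -0.01539868, -1.56408824])}
bread_carton [(0.95, [204, 239]), (0.85, [263, 218]), (0.6, [332, 263])]
zone [(0.67, [290, 165])]
green []
red []
plain_carton [(0.58, [218, 194]), (0.35, [263, 216])]
jam_jar [(0.85, [300, 148]), (0.26, [357, 190])]
{'clock': 0.7, 'joint_positions': array([ 9.81980278e-01,  2.75844424e-01,  1.50489595e+00, -6.08370314e-06,
        1.36069596e+00, -1.21013177e-01]), 'dq': array([-0.00162408, -0.00049365, -0.00146392,  0.00151024,  0.00108618,
       -0.00087625]), 'effort': array([ 4.19045064e-04, -4.16505933e+01, -2.46053159e+01, -4.31065182e-04,
        1.15472926e-04, -1.62523349e-05]), 'tool_pos': array([0.25931341, 0.51324169, 0.23136135]), 'ee_rot': array([ 3.14156788e+00, -1.54458026e-04,  1.10299473e+00]), 'wrist_force': array([0.62731046, 0.88985947, 0.67637724]), 'ft_torque': array([0.00926386, 0.074024  , 0.02258909]), 'grip_width': 0.08522700403281512}
```

View pics/scene0.png

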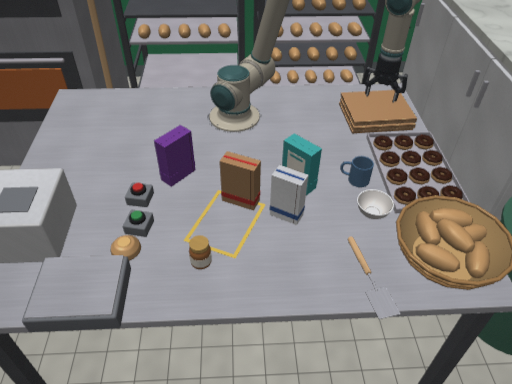

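View pics/top0.png

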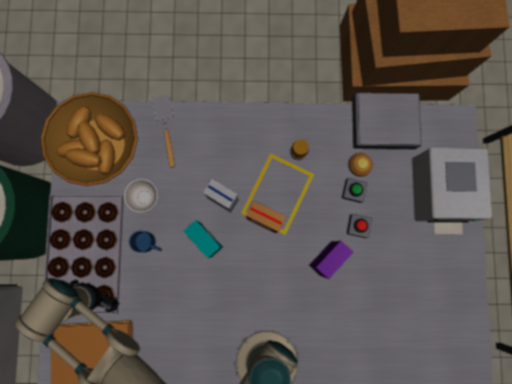

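The candidates for the bread carton are brown at scene (240,181) / top (266,217), purple at scene (176,155) / top (332,259), and turquoise at scene (301,165) / top (203,239). I choose brown by its description. Next I'll check it in a close crop and measure.

```bash
cat > h.py <<'E'
import numpy as np,cv2
from rig import robot
from scipy.spatial.transform import Rotation as Ro
def cam(n):
    i=robot.camera_info(n); f=192/np.tan(np.radians(i['vertical_fov'])/2)
    return f,i['cx'],i['cy'],np.array(i['eye']),Ro.from_euler('xyz',i['rotation']).as_matrix()
def proj(n,P):
    f,cx,cy,e,R=cam(n); q=(np.atleast_2d(P)-e)@R
    return np.c_[cx+f*q[:,0]/q[:,2],cy+f*q[:,1]/q[:,2]]
def ray(n,px,z):
    f,cx,cy,e,R=cam(n); px=np.atleast_2d(px).astype(float)
    d=np.c_[(px[:,0]-cx)/f,(px[:,1]-cy)/f,np.ones(len(px))]@R.T
    return e+d*((z-e[2])/d[:,2])[:,None]
E
python3 - <<'E'
from h import *
t=cv2.imread('pics/top0.png'); s=cv2.imread('pics/scene0.png')
a=cv2.resize(t[130:260,180:400],None,fx=3.5,fy=3.5,interpolation=cv2.INTER_CUBIC); cv2.imwrite('pics/tc.png',a)
a=cv2.resize(s[130:280,110:310],None,fx=4,fy=4,interpolation=cv2.INTER_CUBIC); cv2.imwrite('pics/sc.png',a)
print(proj('top',[[0,0,0]]),proj('scene',[[0,0,0]]))
for n,im in(('top',t),('scene',s)):
    h=cv2.cvtColor(im,cv2.COLOR_BGR2HSV)
    m=cv2.inRange(h,(20,130,120),(32,255,255)); 
    k,l,st,c=cv2.connectedComponentsWithStats(cv2.dilate(m,np.ones((3,3))))
    for i in range(1,k):
        if st[i,4]>60: print(n,st[i],c[i])
    for lab,z in(('green',.06),('red',.06)):
        mm=cv2.inRange(h,(50,130,50),(75,255,255)) if lab=='green' else cv2.inRange(h,(0,170,120),(5,255,255))|cv2.inRange(h,(174,170,120),(180,255,255))
        k,l,st,c=cv2.connectedComponentsWithStats(mm)
        for i in range(1,k):
            if st[i,4]>25: print(n,lab,st[i],c[i],ray(n,c[i],.062 if n=='top' else .06)[0])
E
```

```text
[[266.43841929 361.67285814]] [[234.01512377 116.3686534 ]]
top [ 241  153   73   82 1064] [280.07330827 188.28007519]
top [357 157  12  13 132] [362.37878788 162.84090909]
top green [  0 171  12  25  60] [  5.95       183.51666667] [0.6170899  0.92687986 0.062     ]
top green [352 184  10  10  82] [356.58536585 188.58536585] [ 0.60996278 -0.31822421  0.062     ]
top green [  5 197   9  26  69] [  9.1884058  210.17391304] [0.52264798 0.90791225 0.062     ]
top red [250 208  32  16  85] [266.10588235 215.78823529] [0.5099939  0.00538924 0.062     ]
top red [358 221   8   9  60] [361.5 225. ] [ 0.48000964 -0.3324864   0.062     ]
scene [184 190  38  54 355] [201.13802817 217.33521127]
scene [209 201  57  58 479] [241.79749478 234.86221294]
scene green [121   0   7  12  46] [123.82608696   3.73913043] [-1.07726677 -0.62166379  0.06      ]
scene green [245   0   9  57 438] [248.46347032  26.35159817] [-0.75214061  0.0928435   0.06      ]
scene green [369   0   9  11  54] [373.42592593   3.40740741] [-1.04959941  0.84948026  0.06      ]
scene green [402   2  19  59 205] [410.4         32.
[... 316 characters left out ...]
3534 -0.54588436  0.06      ]
scene green [357  43  11  17 101] [363.24752475  48.44554455] [-0.48027878  0.65725275  0.06      ]
scene green [147  44  91   9 682] [191.89296188  48.47067449] [-0.50496755 -0.19815836  0.06      ]
scene green [131  46   7  17  70] [133.58571429  51.47142857] [-0.48173478 -0.48064308  0.06      ]
scene green [138  52   6  13  41] [140.48780488  59.85365854] [-0.39577852 -0.43596366  0.06      ]
scene green [131 212  11   8  69] [136.15942029 215.13043478] [ 0.61390251 -0.31679736  0.06      ]
scene red [224 156  32  10  40] [239.825 160.25 ] [0.36065983 0.01562815 0.06      ]
scene red [133 184  10   7  50] [137.26 186.48] [ 0.48273982 -0.33127669  0.06      ]
```

View pics/tc.png

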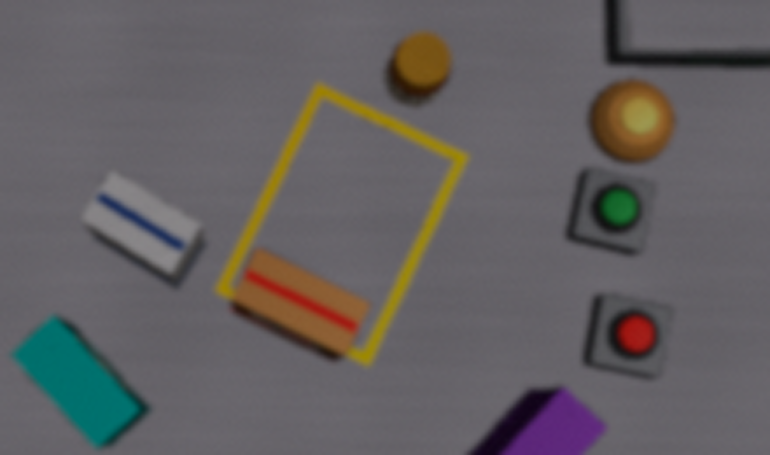

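View pics/sc.png

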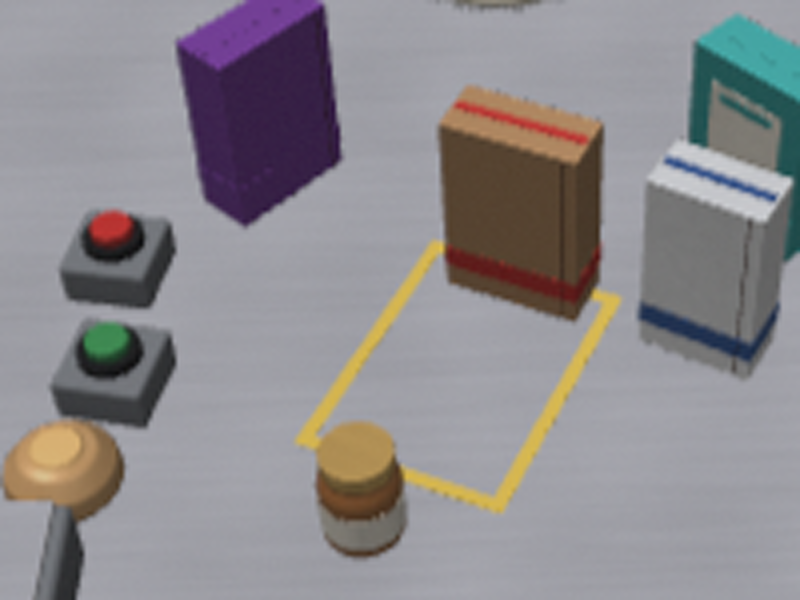

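The crop confirms the choice: a plain brown carton with a red band, its unlabelled face towards the zone. The plain carton is at crop left and the jar is beyond the far end. Now I'll fit poses.

```bash
cat >> h.py <<'E'
def mask_near(n,lab,px):
    c=[d for d in robot.silhouettes(n,lab) if np.hypot(*(np.array(d['position'])-px))<22]
    return c[0]['mask'] if c else None
def boxpts(p,sx,sy,h):
    x,y,a=p; c,s=np.cos(a),np.sin(a)
    return np.array([[x+c*u-s*v,y+s*u+c*v,z] for u in(-sx/2,sx/2) for v in(-sy/2,sy/2) for z in(0,h)])
def iou(p,ms,sx,sy,h):
    t=0
    for n,m in ms.items():
        S=4; q=proj(n,boxpts(p,sx,sy,h)); hull=cv2.convexHull(((q+.5)*S*16).astype(np.int32)[:,None])
        im=np.zeros((384*S,512*S),np.uint8); cv2.fillConvexPoly(im,hull,1,shift=4)
        im=cv2.resize(im.astype(np.float32),(512,384),interpolation=cv2.INTER_AREA)
        t+=np.minimum(im,m).sum()/np.maximum(im,m).sum()
    return t/len(ms)
def fit(p0,ms,sx,sy,h):
    from scipy.optimize import minimize
    S=np.array([.01,.01,.1])
    b=None
    for d in(0,-.15,.15):
        p=np.array(p0)+[0,0,d]
        r=minimize(lambda q:-iou(q,ms,sx,sy,h),p,method='Nelder-Mead',options=dict(initial_simplex=np.vstack([p]+[p+S*e for e in np.eye(3)]),maxiter=90))
        if b is None or r.fun<b.fun:b=r
    return b.x,-b.fun
def zonefit(n,fn):
    h=cv2.cvtColor(cv2.imread(fn),cv2.COLOR_BGR2HSV); m=cv2.inRange(h,(20,130,120),(32,255,255))
    k,l,st,c=cv2.connectedComponentsWithStats(cv2.dilate(m,np.ones((3,3))))
    if n=='top':
        i=1+np.argmax(st[1:,4]); ys,xs=np.where((l==i)&(m>0))
    else: ys,xs=np.where((m>0)); k=(xs>180)&(xs<275)&(ys>185)&(ys<265); xs,ys=xs[k],ys[k]
    P=ray(n,np.c_[xs,ys],0)[:,:2].astype(np.float32)
    return P,cv2.minAreaRect(P)
E
python3 - <<'E'
from h import *
from scipy.optimize import least_squares
for n in('top','scene'):
    P,r=zonefit(n,f'pics/{n}0.png'); print(n,r)
    # fit centreline rectangle: half sizes .119,.084
    def f(p):
        c,s=np.cos(p[2]),np.sin(p[2]); d=P-p[:2]; u=np.abs(d@[c,s]);v=np.abs(d@[-s,c])
        return np.minimum(np.hypot(u-.119,np.maximum(v-.084,0)),np.hypot(v-.084,np.maximum(u-.119,0)))
    best=min((least_squares(f,[*r[0],a],loss='soft_l1',f_scale=.003) for a in np.arange(-.9,.3,.15)),key=lambda q:q.cost)
    print(best.x,best.cost/len(P))
ms={}
for n,px in(('top',(266,217)),('scene',(239,181))): ms[n]=mask_near(n,'bread_carton',px); print(n,None if ms[n] is None else ms[n].sum())
for sub in(ms,{'top':ms['top']},{'scene':ms['scene']}):
    sub={k:v.astype(np.float32) for k,v in sub.items() if v is not None}
    if sub: print(list(sub),fit([.455,.01,-.4],sub,.055,.12,.18))
E
```

```text
top ((0.5993311405181885, -0.03947456181049347), (0.1799585521221161, 0.2488359659910202), 64.47503662109375)
[ 0.59880926 -0.03926047 -0.44495248] 4.267449583418606e-06
scene ((0.6071392297744751, -0.042172014713287354), (0.17762097716331482, 0.267609179019928), 64.4732666015625)
[ 0.59841371 -0.03792052 -0.44763726] 3.2787169315756514e-06
top 784
scene 1996
['top', 'scene'] (array([ 0.50037879,  0.01304816, -0.45634245]), np.float64(0.947447657585144))
['top'] (array([ 0.5010497 ,  0.01474897, -0.44165716]), np.float64(0.9355374574661255))
['scene'] (array([ 0.49883523,  0.01199961, -0.4555246 ]), np.float64(0.971872866153717))
```

>>> send_rows([
  [0.4,-1.1,0.4,0,0,0.16],
  [0.8,-2.2,0.7,0,0,0.16],
  [1.2,-3.3,0.7,0,0,0.16],
  [1.6,-4.4,0.7,0,0,0.16],
  [2.0,-5.5,0.7,0,0,0.16],
  [2.4,-6.6,0.7,0,0,0.16],
  [2.9,-7.7,0.7,0,0,0.16],
  [3.3,-8.8,0.7,0,0,0.16],
  [3.7,-10.0,0.7,0,0,0.16],
  [4.1,-11.1,0.7,0,0,0.16],
], grip=130)

```text
clock: 1.8
tool_pos: [0.4236, 0.0672, 0.2597]
ee_rot: [3.141, -0.001, 1.12]
wrist_force: [1.1, -0.1, 0.6]
grip_width: 0.0419
```

>>> send_rows([
  [0.2,-0.6,0,0,0,0],
  [0.2,-0.6,0,0,0,0],
  [0.2,-0.6,0,0,0,0],
])

```text
clock: 2.1
tool_pos: [0.4312, 0.0451, 0.2593]
ee_rot: [-3.141, -0.001, 1.118]
wrist_force: [-0.9, 0.3, -0.1]
grip_width: 0.0417
```

>>> send_rows([
  [0,0,-1.0,0,0,0],
  [0,0,-2.0,0,0,0],
  [0,0,-2.85,0,0,0],
  [0,0,-2.85,0,0,0],
  [0,0,-2.85,0,0,0],
])

```text
clock: 2.6
tool_pos: [0.4312, 0.0463, 0.1458]
ee_rot: [-3.141, -0.0, 1.121]
wrist_force: [1.1, 0.7, 0.7]
grip_width: 0.042
```

```bash
python3 - <<'E'
from h import *
t=robot.capture('top'); s=robot.capture('scene')
a=cv2.resize(t[150:270,190:350],(640,480)); cv2.imwrite('pics/t1.png',a)
a=cv2.resize(s[100:250,150:350],(640,480)); cv2.imwrite('pics/s1.png',a)
print(robot.get_obs()['tool_pos'])
E
```

```text
[0.43285161 0.04584492 0.14724467]
```

View pics/t1.png

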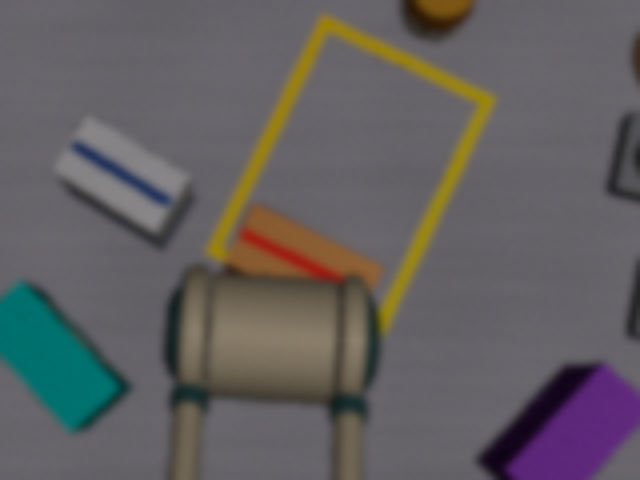

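View pics/s1.png

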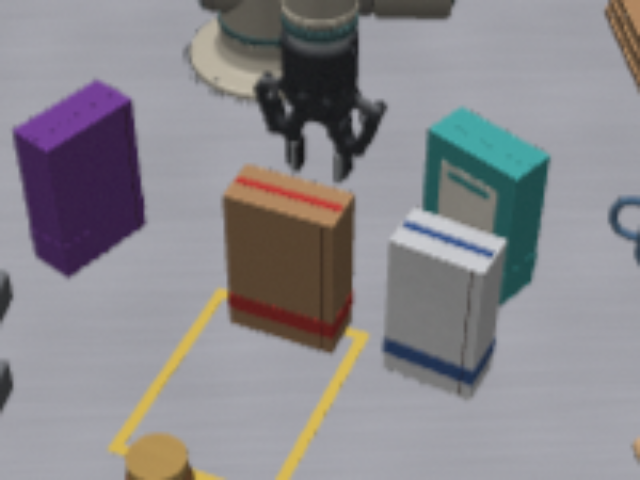

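>>> send_rows([
  [0.225,-0.109,0,0,0,0],
  [0.45,-0.218,0,0,0,0],
  [0.63,-0.305,0,0,0,0],
  [0.72,-0.348,0,0,0,0],
  [0.81,-0.392,0,0,0,0],
  [0.9,-0.435,0,0,0,0],
  [0.99,-0.479,0,0,0,0],
  [1.08,-0.522,0,0,0,0],
  [1.17,-0.566,0,0,0,0],
  [1.26,-0.609,0,0,0,0],
])

```text
clock: 3.7
tool_pos: [0.4819, 0.0208, 0.1453]
ee_rot: [-3.142, -0.0, 1.12]
wrist_force: [-1.0, -0.1, -0.2]
grip_width: 0.042
```

```bash
python3 - <<'E'
from h import *
s=robot.capture('scene')
a=cv2.resize(s[100:250,150:350],(640,480)); cv2.imwrite('pics/s2.png',a)
print(robot.get_obs()['tool_pos'])
E
```

```text
[0.48285774 0.02044132 0.14539971]
```

View pics/s2.png

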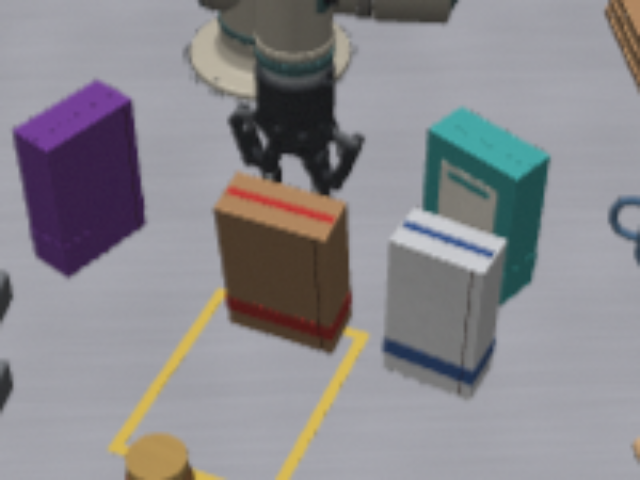

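The carton is tipping with its foot in place. I'll push on past balance.

>>> send_rows([
  [0.09,-0.044,0,0,0,0],
  [0.18,-0.087,0,0,0,0],
  [0.27,-0.13,0,0,0,0],
  [0.36,-0.174,0,0,0,0],
  [0.45,-0.218,0,0,0,0],
  [0.54,-0.261,0,0,0,0],
  [0.63,-0.305,0,0,0,0],
  [0.72,-0.348,0,0,0,0],
  [0.72,-0.348,0,0,0,0],
  [0.72,-0.348,0,0,0,0],
])

```text
clock: 4.75
tool_pos: [0.5105, 0.007, 0.1452]
ee_rot: [-3.141, -0.0, 1.12]
wrist_force: [-0.9, 0.1, -0.6]
grip_width: 0.0418
```

```bash
python3 - <<'E'
from h import *
s=robot.capture('scene')
a=cv2.resize(s[100:250,150:350],(640,480)); cv2.imwrite('pics/s3.png',a)
print(robot.get_obs()['tool_pos'])
E
```

```text
[0.5103167  0.00698581 0.14523562]
```

View pics/s3.png

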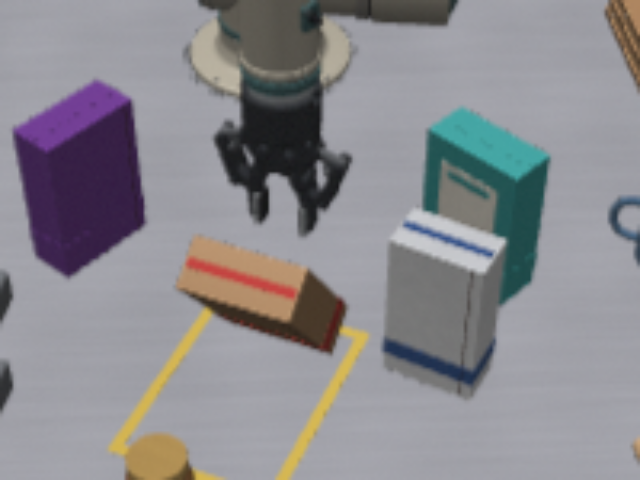

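>>> send_rows([
  [0,0,0.6,0,0,0],
  [0,0,1.2,0,0,0],
  [0,-0.8,1.2,0,0,0],
  [0.3,-1.8,1.2,0,0,0],
  [0.6,-3.0,1.2,0,0,0],
  [1.0,-4.2,1.2,0,0,0],
  [1.6,-5.4,1.2,0,0,0],
  [2.2,-6.6,1.2,0,0,0],
], grip=255)

```text
clock: 5.6
tool_pos: [0.5952, -0.2517, 0.1935]
ee_rot: [3.141, -0.0, 1.119]
wrist_force: [0.1, 0.4, -0.1]
grip_width: 0.0005
```

```bash
python3 - <<'E'
from h import *
t=robot.capture('top'); s=robot.capture('scene')
cv2.imwrite('pics/t4f.png',t);cv2.imwrite('pics/s4f.png',s)
cv2.imwrite('pics/t4.png',cv2.resize(t[130:260,180:400],None,fx=3.5,fy=3.5)); cv2.imwrite('pics/s4.png',cv2.resize(s[100:280,100:340],None,fx=3,fy=3))
print(robot.get_obs()['tool_pos'])
ms={}
for n in('top','scene'):
    c=robot.silhouettes(n,'bread_carton'); print([(round(d['confidence'],2),d['position']) for d in c])
    p=proj(n,[[.604,-.036,.027]])[0]
    c=[d for d in c if np.hypot(*(np.array(d['position'])-p))<25]
    if c: ms[n]=c[0]['mask'].astype(np.float32)
for sub in(ms,{k:v for k,v in ms.items() if k=='top'},{k:v for k,v in ms.items() if k=='scene'}):
    if not sub: continue
    x,v=fit([.604,-.036,-.45],sub,.18,.12,.055); q=boxpts(x,.18,.12,0)[::2,:2]-[.5986,-.0386]; a=-.446
    print(list(sub),x,v,np.round(np.c_[q@[np.cos(a),np.sin(a)],q@[-np.sin(a),np.cos(a)]],3).tolist())
E
```

```text
[ 0.59731504 -0.25633239  0.19224294]
[(0.78, [204.0, 237.5]), (0.74, [276.6, 186.0])]
[(0.86, [174.9, 151.3]), (0.62, [223.6, 219.0]), (0.6, [304.2, 153.7]), (0.4, [134.8, 214.5])]
['top', 'scene'] [ 0.61373084 -0.04004567 -0.45322943] 0.9342288970947266 [[-0.076, -0.054], [-0.075, 0.066], [0.104, -0.055], [0.105, 0.065]]
['top'] [ 0.61468983 -0.03922588 -0.45654801] 0.9607168436050415 [[-0.076, -0.053], [-0.075, 0.067], [0.104, -0.055], [0.105, 0.065]]
['scene'] [ 0.6114329  -0.04150059 -0.4285977 ] 0.9263879060745239 [[-0.076, -0.059], [-0.078, 0.061], [0.104, -0.056], [0.102, 0.064]]
```

View pics/t4.png

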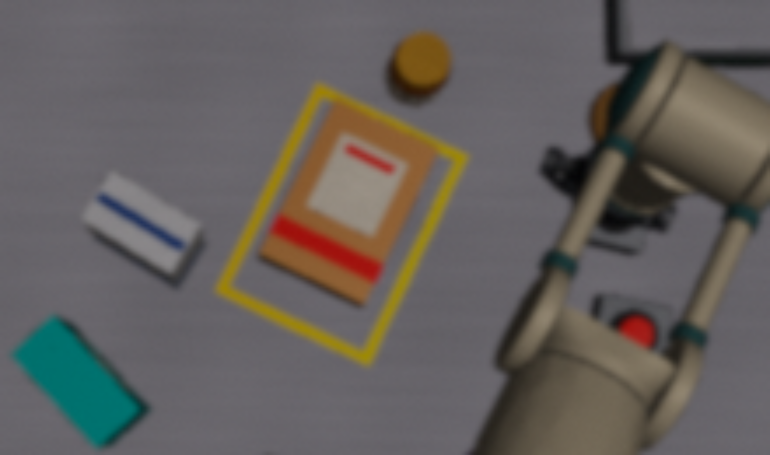

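View pics/s4.png

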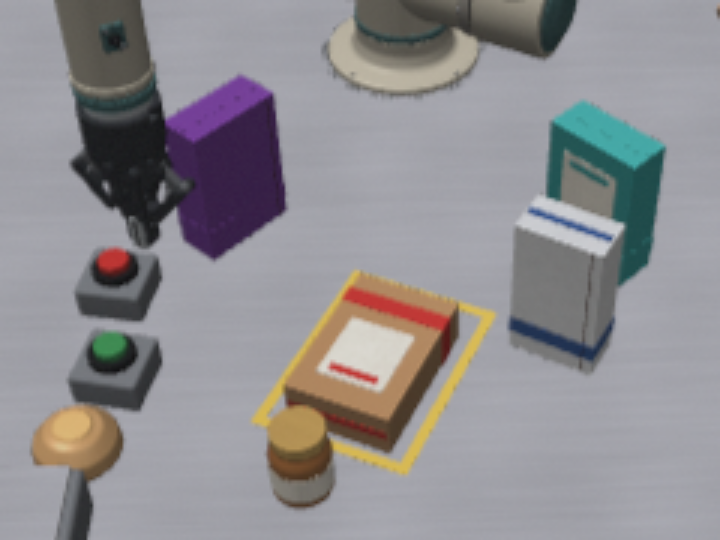

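The carton lies label up, and all corners are at least 20 mm inside the tape. Next is the green button at about (0.612, -0.318).

>>> send_rows([
  [0.2,-0.8,0,0,0,0],
  [0.36,-1.53,-0.3,0,0,0],
  [0.36,-1.53,-1.3,0,0,0],
  [0.36,-1.53,-2.3,0,0,0],
  [0.36,-1.53,-2.6,0,0,0],
  [0.36,-1.53,-2.6,0,0,0],
  [0.36,-1.53,-2.6,0,0,0],
])

```text
clock: 6.5
tool_pos: [0.6103, -0.3108, 0.0912]
ee_rot: [3.139, 0.0, 1.121]
wrist_force: [1.3, -1.1, -0.1]
grip_width: 0.0001
```

```bash
python3 - <<'E'
from h import *
s=robot.capture('scene'); cv2.imwrite('pics/s5.png',cv2.resize(s[140:280,90:250],None,fx=4,fy=4))
o=robot.get_obs();print(o['tool_pos'],o['wrist_force'])
E
```

```text
[ 0.61079864 -0.31125141  0.09192461] [ 0.18806336 -0.38704586  0.0423579 ]
```

View pics/s5.png

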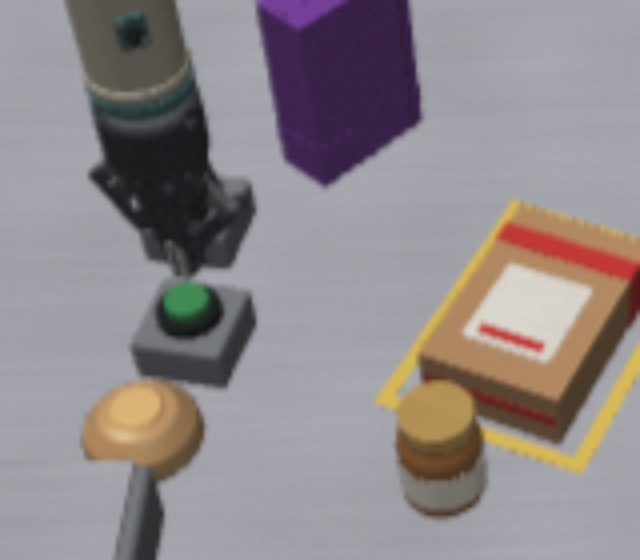

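>>> send_rows([
  [0.03,-0.16,-0.3,0,0,0],
  [0.03,-0.16,-0.6,0,0,0],
  [0.03,-0.16,-0.7,0,0,0],
  [0.03,-0.16,-0.8,0,0,0],
  [0.03,-0.16,-0.85,0,0,0],
  [0.03,-0.16,-0.85,0,0,0],
])

```text
clock: 7.15
tool_pos: [0.6101, -0.3176, 0.0561]
ee_rot: [-3.141, 0.0, 1.12]
wrist_force: [-1.3, -0.6, 4.4]
grip_width: -0.0002
```

>>> send_rows([
  [0,0,-0.03,0,0,0],
  [0,0,-0.05,0,0,0],
  [0,0,-0.05,0,0,0],
])

```text
clock: 7.45
tool_pos: [0.6101, -0.3176, 0.0559]
ee_rot: [3.141, 0.001, 1.12]
wrist_force: [-4.7, 2.6, 13.4]
grip_width: -0.0001
```

The button is on its stop: force rose to 13 N while z stayed at 0.056. Retreating.

>>> send_rows([
  [0,0,0.5,0,0,0],
  [0,0,1.5,0,0,0],
  [0,0,2.5,0,0,0],
  [0,0,3.5,0,0,0],
  [-0.3,1.0,4.0,0,0,0],
  [-0.6,2.0,4.2,0,0,0],
  [-0.6,2.0,4.2,0,0,0],
  [-0.6,2.0,4.2,0,0,0],
])

```text
clock: 8.25
tool_pos: [0.5866, -0.2369, 0.2219]
ee_rot: [3.14, 0.0, 1.121]
wrist_force: [-0.1, -0.6, -1.0]
grip_width: -0.0001
```

```bash
python3 - <<'E'
from h import *
t=robot.capture('top'); s=robot.capture('scene'); a0=cv2.imread('pics/s4f.png')
cv2.imwrite('pics/s6.png',cv2.resize(s[100:280,100:400],None,fx=2.6,fy=2.6))
for n in('top','scene'):
  for l in('bread_carton','plain_carton','jam_jar','green','red'):
    print(n,l,[(round(d["confidence"],2),[round(float(v)) for v in d["position"]]) for d in robot.recognise(n,l)])
o=robot.get_obs();print(o['clock'],o['tool_pos'],o['wrist_force'],np.abs(s.astype(int)-a0)[205:260,190:265].mean())
E
```

```text
top bread_carton [(0.72, [279, 189]), (0.64, [205, 238])]
top plain_carton [(0.98, [220, 196]), (0.31, [357, 225]), (0.26, [280, 188])]
top jam_jar [(0.68, [301, 150])]
top green [(0.65, [300, 148])]
top red [(0.62, [357, 227])]
scene bread_carton [(0.97, [303, 156]), (0.65, [177, 155]), (0.61, [221, 218])]
scene plain_carton [(0.7, [288, 190])]
scene jam_jar [(0.55, [201, 253])]
scene green [(0.62, [200, 252]), (0.56, [134, 216]), (0.49, [137, 187])]
scene red [(0.65, [200, 252])]
8.85 [ 0.58657318 -0.23775984  0.22113225] [ 0.20901137 -0.19890444  0.78438552] 0.6972929292929293
```

View pics/s6.png

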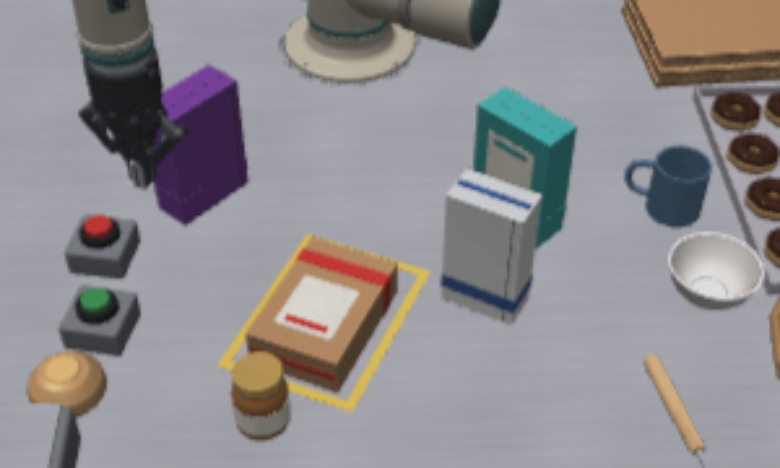

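The picture shows the carton flat with its label up inside the tape. Both buttons are up, the bystanders haven't moved and the gripper is clear. Handing in.

```bash
python3 -c "
from rig import robot
print(robot.hand_in())"
```

```text
the job is handed in; nothing more can be done
None
```

I toppled the brown bread carton into the taped rectangle, pressed the green button down to its stop, and moved the arm clear before handing in. The hand-in reports no verdict.

- **Carton:** I pushed near its top with the half-open fingers, and it fell label up. The camera fit puts all four corners inside the tape's outer edges, with at least about 20 mm to spare. It came to rest about 10 mm further along than the expected landing, so it slid slightly. The part of the scene picture round the carton was unchanged after the press.
- **Green button:** The fingertips stopped at 0.056 m height while the force rose to about 13 N, which is full travel. I have no direct reading of the button's travel. It looks released in the last picture.
- **Everything else:** The red button, plain carton, jar, mug, bowl and bun look unmoved in that picture.
- **Disagreements:** The networks sometimes gave the jar or a look-alike as "green", "red" or "bread_carton". I chose by colour and position instead.

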